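# Eject a cassette from the heater, lay it in the green tray and shut the door

## Task

Press the orange ejector plate of the cassette heater until it comes up firmly against its hidden rubber stop (about 20 N, never more than 40 N) and hold it there a moment, so that the aluminium cassette is pushed part way out of the mouth, then let the plate spring back. Draw the cassette out, lay it down flat in the empty green tray without dropping it, and push the heater's door shut until it clicks fully home on its catch. Leave the other things on the bench where they are.

Things in the scene. Friction and masses are not known exactly. Their poses are not given: they have to be found in the camera images.
- heater: Cassette heater, fixed: cream block 130 mm (x) by 125 mm (y, from -65 to +60 mm) and 80 mm high on a dark base plate 12 mm thick that reaches back to y = -159 mm. Origin: centre of the block's underside on the table. A level bore 39 mm wide and 30 mm high (floor at z = 34 mm) runs along y at x = 0; its mouth is in the +y face; the ejector works from the -y end.
- heater_mouth (a point): Centre of the bore's mouth, in the heater's +y face, 47 mm above the table; its axes are the heater's.
- ejector (a joint): Travel of the ejector, m: 0 at rest, grows as the plate is pushed towards the heater's +y; a spring (2 to 5 N) brings it back, and pushing the held cassette adds up to about 4 N. A rubber stop, unseen and set anew each time, meets it somewhere between 34 and 50 mm of travel; beyond that the force rises by about 2.5 N per mm. The cassette moves after the first 1 mm.
- ejector_push (a point): Middle of the rear (-y) face of the push bar on the orange ejector plate, 70 mm up; moves with it. The bar is round, 12 mm thick, 64 mm long (x), and stands out 10 mm behind the plate, which is 60 mm wide and reaches from 30 to 80 mm high; push the bar with the fingertips towards +y. At rest the bar's rear is at y = -133 mm of the heater.
- cassette: Aluminium cassette with a blue band near its +y end, 36 mm (x) by 110 mm (y, its long axis) by 26 mm (z), 200 g. Origin: centre of its underside. At first lies in the bore, its end 5 mm inside the mouth, held by a sprung pad; once ejected it stands 28 mm or more out of the mouth.
- door (a joint): Angle of the heater's door, rad: 0 shut against its stop, grows as it opens (at the start 1.6 to 1.9). A spring catch at its free edge must be pushed past (about 5 N at the edge) from about 0.1 rad to 0.
- door_hinge (a point): On the door's upright hinge axis, 46 mm above the table, at the mouth face's +x corner (x = 65 mm, y = 66 mm of the heater); it turns with the door. From it the door runs 122 mm along its own -x, 10 mm thick, from 12 to 80 mm high.
- door_edge (a point): Point on the door's outer face, 110 mm from the hinge axis, 46 mm above the table; its own +y points out of the outer face (away from the heater when shut).
- tray_green: Empty green tray, fixed, 120 mm (x) by 170 mm (y), walls 16 mm high and 5 mm thick, floor 5 mm thick. Origin: centre of its underside on the table.
- tray_red: Red tray of the same size with two plaster models in it; not to be used. Origin: centre of its underside.
- model_a: plaster tooth-arch model, 50 x 58 x 25 mm, a bystander; origin: centre of its underside
- model_b: second plaster tooth-arch model, 50 x 58 x 25 mm, a bystander; origin: centre of its underside
- bottle: white bottle, 44 mm wide, 95 mm tall, a bystander; origin: centre of its underside
- bowl: green mixing bowl, 110 mm wide, 55 mm tall, a bystander; origin: centre of its underside
- cup: white cup, 68 mm wide, 75 mm tall, a bystander; origin: centre of its underside
- spatula: spatula, 170 mm long, a bystander; origin: centre of its underside
- blank: pink base-plate blank, 85 x 60 x 6 mm, a bystander; origin: centre of its underside
Things that resemble listed ones, but are neither listed nor needed, are in the scene too. Of the things that look like the tray_green, the middle-sized one is meant.

How it is judged:
On the way, in this order (a step that is already met when the one before it is completed fails the run):
1. the ejector is pressed firmly against its stop (over 15 N, past 33 mm) for 0.3 s (contact force between any of the fingers, the arm and ejector above 15 N and value of joint ejector above 0.033 m), for 0.3 s.
2. the cassette lies flat in the green tray, let go (x of cassette in the frame of tray_green between -0.06 and 0.06 m and y of cassette in the frame of tray_green between -0.085 and 0.085 m and z of cassette in the frame of tray_green below 0.01 m and angle between cassette's own z axis and vertical below 0.1 rad and contact force between the fingers and cassette below 0.1 N and linear speed of cassette below 0.03 m/s), for 0.2 s.
At the end, for the whole second after the job is handed in: The cassette rests flat (within 0.1 rad) on the floor of the green tray, inside its walls; the door is shut on its catch (under 0.03 rad); the ejector is back at rest (under 4 mm) (x of cassette in the frame of tray_green between -0.06 and 0.06 m and y of cassette in the frame of tray_green between -0.085 and 0.085 m and z of cassette in the frame of tray_green below 0.01 m and angle between cassette's own z axis and vertical below 0.1 rad and linear speed of cassette below 0.02 m/s and value of joint door below 0.03 rad and value of joint ejector below 0.004 m); the robot touches nothing.
It fails at once if the ejector is pressed with more than 40 N (contact force between any of the fingers, the arm and ejector above 40 N).
It fails at once if the cassette is dropped (moves faster than 0.5 m/s while not held) (contact force between the fingers and cassette below 0.1 N and linear speed of cassette above 0.5 m/s).
It fails at once if a bystander is moved by more than 30 mm (distance of any of model_a, model_b, bottle, bowl, cup, spatula, blank from where it was at the start of the episode above 0.03 m).
It also fails if it takes over 67 s, if anything falls off the work surface, if the arm or the gripper's body presses on something with over 40 N, if the wrist force passes 120 N, or if a joint passes its speed limit or range.

## Robot

A 6-joint arm with a two-finger parallel gripper is mounted at the origin on the work surface. World frame = base frame: x ahead of the robot, y to its left, z up, the work surface at z = 0. Lengths are in m, angles in rad, forces in N, time in s.
With the tool pointing down it reaches from about 0.35 to 0.8 m from the base axis. Payload 7.3 kg.
Tool frame: the origin (TCP) lies midway between the tips of the shut fingers; the grasp point (between the pads) lies 19 mm behind it; z points along the fingers, y is the line along which they close (so a half turn about z gives the same grasp; the last joint's range is limited). The gripper opens to 85 mm and grips with 20 to 120 N. Pads are 22 mm wide; open, the fingers measure 114 mm over their backs; the gripper's body (76 mm by 85 mm) begins 54 mm behind the grasp point. The pads swing forward as they close: fully open they stand 13 mm farther back than shut.
Start: joints at [1.141, 0.342, 1.524, -0, 1.275, -0.146], TCP at [0.147, 0.504, 0.2] pointing down, gripper open.
Joint ranges: [-2.53, 2.53], [-0.77, 2.02], [0.04, 2.7], [-1, 4.14], [0.28, 2.66], [-3.11, 3.11]. Speed limits (rad/s): [2.57, 2.57, 3.14, 3.14, 3.14, 3.14].

## Interface

Orientations are given as a unit quaternion [x, y, z, w].
In Python, from cell import manip gives the robot as it stands.
- The arm moves only by the shell command python3 -m inch 'ROWS' [FORCE]. ROWS is text: rows parted by semicolons, each of 7 numbers parted by spaces: the shift along the tool's x, y, z normalised to -1 to 1, where 1 is 0.25 m, then the turn, a rotation vector about the tool's x, y, z normalised to -1 to 1, where 1 is 45 degrees, then the opening, from 0 (shut) to 1 (fully open). In form: x y z wx wy wz gripper; .... A call has 1 to 10 rows; each row is the pose to reach, as a shift and turn from the pose commanded when the call began, along the tool's axes at that moment; what a row does not reach only later rows make up. A row lasts 1/12 s, in which the tool goes at most 41.7 mm and 7.16 degrees, less where a joint would pass 70% of its speed; a pose out of reach is approached as far as the arm can. A call with a number of a shift or a turn outside -1 to 1 is refused whole. A call with a gripper value outside its range is refused whole. The fingers move at their own pace and stop on an object; FORCE is the grip in N (left out, the last holds). Time passes only in rows, so rows that repeat a pose let the fingers close. It gives the time, the measured TCP pose, the force, the opening and the grip force at its end, in the units of the state.
- manip.get_obs(): the state, without advancing time (a new reading comes with each control period).
- manip.camera(name): name is "scene" or "top" or "wrist"; returns the picture (480x640x3 uint8, red, green, blue); there is no depth.
- manip.camera_model(name): a dict with "fx", "fy", "cx", "cy" (pixels), "T" (4x4, takes a point from camera to world coordinates); the wrist camera has in their place "tool_from_camera" (4x4, takes a point from camera to tool coordinates, whose origin is the TCP and whose axes are the flange's). Camera axes: x right, y down, z forward; pixel columns grow to the right and rows downward; lengths in m; the calibration is good to about 2 mm. A picture is of the moment at which its call begins: read the wrist's pose just before it. camera_model takes no time and is no camera call.
- manip.job_done(): hands the job in; it is judged then, once.
The state is a dict: "clock": time; "joints": joint angles; "qd": joint speeds; "tau": joint torques, N m; "eef_pos": TCP position; "ee_rot": TCP orientation; "force": force on the tool from outside, world axes, zero at the start; "wrist_torque": the same for the moment, N m; "gripper_width": finger opening in m; "gripper_force": force on a finger pad.
Only numpy, scipy, OpenCV 4.12 (cv2) and the standard library are available. Lean on these libraries where they do the work, as an engineer would, in place of code of your own. Each camera call takes 0.05 s, during which the arm holds its last target. There are 200 camera calls.

## Working session

There is one attempt and no reset: what is moved stays moved. The work goes in short steps, Python scripts to look and compute and a shell command to move; the robot and the scene stay as the last step left them, time stands still between calls to the robot, and variables do not carry over. Pictures are saved under pics/ and viewed, at most 10 in all, crops included, and the job is handed in when it is done.

```bash
mkdir -p pics; ls; python3 - <<'E'
from cell import manip
import cv2,numpy as np
np.set_printoptions(precision=4,suppress=True)
print(manip.get_obs())
for n in("scene","top"):
    cv2.imwrite(f"pics/{n}0.png",manip.camera(n)[:,:,::-1]); print(manip.camera_model(n))
print(manip.camera_model("wrist"))
E
```

```text
pics
{'clock': 0.0, 'joints': array([ 1.141 ,  0.3427,  1.525 , -0.    ,  1.2754, -0.146 ]), 'qd': array([-0.0001,  0.0002,  0.0014, -0.    , -0.0008, -0.0003]), 'tau': array([ -0.0002, -43.3673, -24.6016,  -0.0001,   0.0078,   0.    ]), 'eef_pos': array([0.1468, 0.5036, 0.1997]), 'ee_rot': array([ 0.1414,  0.9899, -0.0007, -0.0002]), 'force': array([ 0.4671, -0.1284, -0.0175]), 'wrist_torque': array([-0.059 , -0.0423,  0.0115]), 'gripper_force': 0.0, 'gripper_width': 0.0853299742574635}
{'fx': 546.4118445623, 'fy': 546.4118445623, 'cx': 318.0110760647626, 'cy': 246.19796898353982, 'T': array([[-0.4331,  0.7033, -0.5637,  1.2616],
       [ 0.9013,  0.3442, -0.2631,  0.2787],
       [ 0.0089, -0.622 , -0.7829,  1.1164],
       [ 0.    ,  0.    ,  0.    ,  1.    ]])}
{'fx': 519.6913570259546, 'fy': 519.6913570259546, 'cx': 326.42911167670934, 'cy': 244.22300005556235, 'T': array([[ 0.0135, -0.9867,  0.1622,  0.2381],
       [-0.9998, -0.0109,  0.0172, -0.0683],
       [-0.0152, -0.1624, -0.9866,  1.5473],
       [ 0.    ,  0.    ,  0.    ,  1.    ]])}
{'fx': 392.33021641679477, 'fy': 392.33021641679477, 'cx': 317.15247419939135, 'cy': 239.71207088174938, 'tool_from_camera': array([[-0.0007, -0.9609, -0.2768,  0.0709],
       [ 1.    , -0.0006, -0.0008, -0.0011],
       [ 0.0006, -0.2768,  0.9609, -0.1735],
       [ 0.    ,  0.    ,  0.    ,  1.    ]])}
```

View pics/scene0.png

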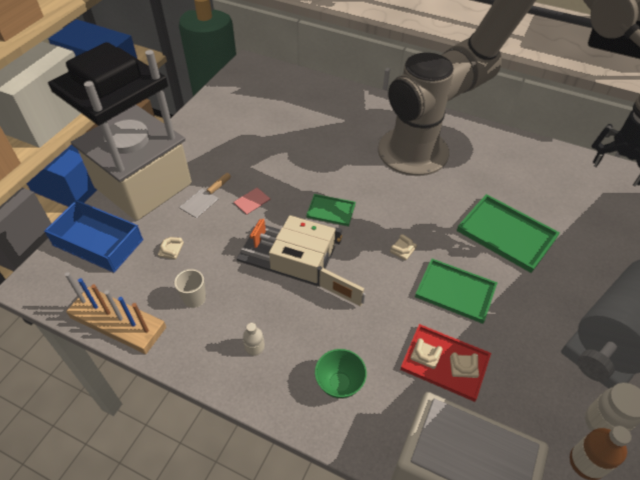

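View pics/top0.png

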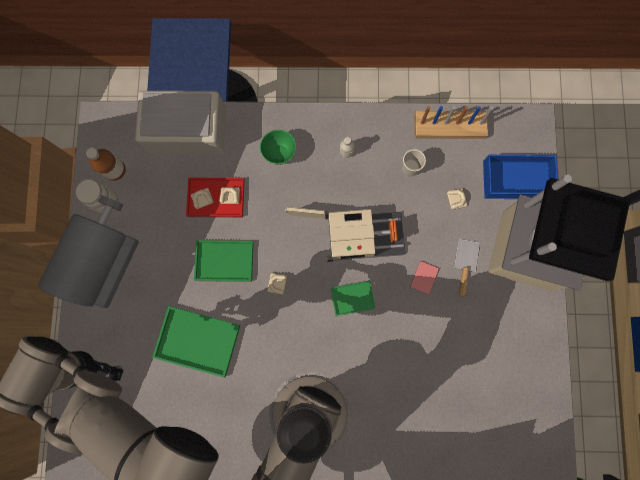

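The three green trays in the top view are large (197,341), middle (225,260) and small (353,298). I choose the middle one, which matches the red tray (215,197) in size. The heater is at (352,234), with the orange plate at (393,231) and the open door at (305,212). I'll check these in a close crop.

```bash
python3 - <<'E'
import cv2
t=cv2.imread("pics/top0.png")[180:330,185:425]
t=cv2.resize(t,(0,0),fx=3.3,fy=3.3,interpolation=cv2.INTER_CUBIC)
cv2.imwrite("pics/topc.png",t)
s=cv2.imread("pics/scene0.png")[195:325,225:385]
cv2.imwrite("pics/scenec.png",cv2.resize(s,(0,0),fx=4.5,fy=4.5,interpolation=cv2.INTER_CUBIC))
E
```

```text
(no output)
```

View pics/topc.png

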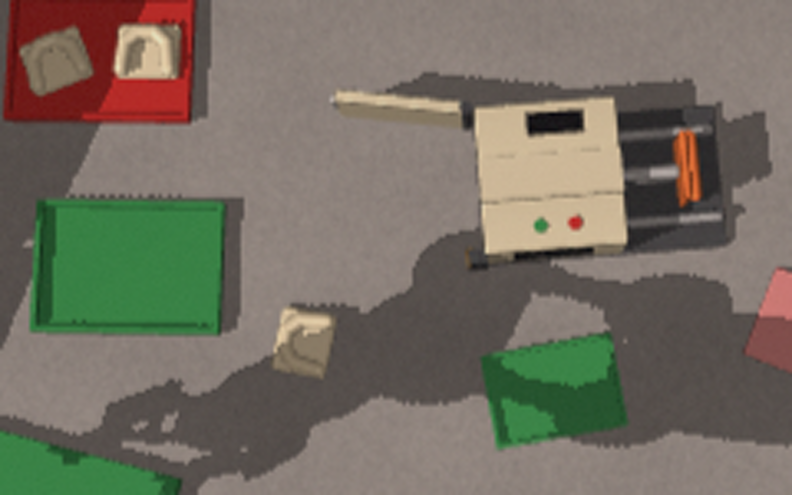

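View pics/scenec.png

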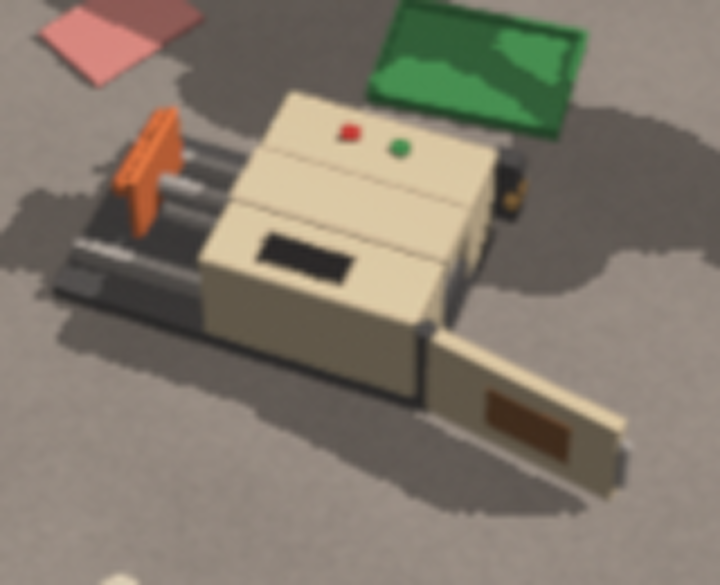

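```bash
cat > h.py <<'E'
from cell import manip
import numpy as np, cv2
from scipy.spatial.transform import Rotation as R
np.set_printoptions(precision=4,suppress=True)
def ray(name,uv,z,T=None):
    m=manip.camera_model(name)
    if T is None: T=m["T"]
    uv=np.atleast_2d(uv).astype(float)
    d=np.c_[(uv[:,0]-m["cx"])/m["fx"],(uv[:,1]-m["cy"])/m["fy"],np.ones(len(uv))]@T[:3,:3].T
    return T[:3,3]+d*((z-T[2,3])/d[:,2:])
def proj(name,P,T=None):
    m=manip.camera_model(name)
    if T is None: T=m["T"]
    q=(np.atleast_2d(P)-T[:3,3])@T[:3,:3]
    return np.c_[q[:,0]/q[:,2]*m["fx"]+m["cx"],q[:,1]/q[:,2]*m["fy"]+m["cy"]]
def wristT(o):
    T=np.eye(4);T[:3,:3]=R.from_quat(o["ee_rot"]).as_matrix();T[:3,3]=o["eef_pos"]
    return T@manip.camera_model("wrist")["tool_from_camera"]
E
python3 - <<'E'
from h import *
from scipy.optimize import least_squares
tc=lambda c:np.array([185,180])+(np.array(c)+.5)/3.3-.5
sc=lambda c:np.array([225,195])+(np.array(c)+.5)/4.5-.5
loc=np.array([[.065,.06,.08],[.065,-.065,.08],[-.065,-.065,.08],[-.065,.06,.08]])
top=tc([(476,111),(614,98),(627,249),(486,253)])
scn=sc([(440,322),(203,260),(292,93),(496,150)])
def pl(p,L):
    c,s=np.cos(p[2]),np.sin(p[2]);return np.c_[L[:,0]*c-L[:,1]*s+p[0],L[:,0]*s+L[:,1]*c+p[1],L[:,2]]
for w in((1,1),(1,0),(0,1)):
    r=least_squares(lambda p:np.r_[w[0]*(proj("top",pl(p,loc))-top).ravel(),w[1]*(proj("scene",pl(p,loc))-scn).ravel()],[.45,-.1,0])
    print("heater",r.x,np.abs(r.fun).max(),r.fun.round(1))
loc2=np.array([[.06,.085,.016],[.06,-.085,.016],[-.06,-.085,.016],[-.06,.085,.016]])
tt=tc([(37,200),(225,200),(222,333),(31,330)])
r=least_squares(lambda p:(proj("top",pl(p,loc2))-tt).ravel(),[.4,.2,0]);print("tray",r.x,r.fun.round(1))
print("door tip top",ray("top",tc([(333,94),(337,108)]),.08), "hinge",ray("top",tc([(467,115)]),.08))
print("door tip scene",ray("scene",sc([(622,424)]),.08))
print("bar",ray("top",tc([(694,131),(683,131),(699,202)]),.075))
print("models",ray("top",tc([(305,342)]),.02))
E
```

```text
heater [ 0.5114 -0.1087  0.1112] 3.666997869037459 [-2.3  0.2 -1.1 -0.1  0.  -1.6 -0.9  1.5 -3.7  0.2 -0.2 -0.1 -0.4 -1.1
  1.1 -1.1]
heater [ 0.5116 -0.1118  0.0779] 0.8612355397480655 [-0.6 -0.6  0.8  0.5  0.4 -0.8 -0.6  0.9 -0.   0.  -0.  -0.  -0.  -0.
  0.  -0. ]
heater [ 0.5119 -0.1062  0.1397] 1.8368574087319303 [-0.   0.  -0.  -0.  -0.  -0.  -0.   0.  -1.8  0.4  1.   1.1 -0.5 -0.3
  1.4 -1.3]
tray [0.4387 0.2642 0.0065] [ 0.3 -0.2 -0.1  0.1 -0.4 -0.3  0.2  0.3]
door tip top [[0.584  0.0772 0.08  ]
 [0.5715 0.0734 0.08  ]] hinge [[ 0.5664 -0.0407  0.08  ]]
door tip scene [[0.5825 0.0761 0.08  ]]
bar [[ 0.5552 -0.2395  0.075 ]
 [ 0.5551 -0.2299  0.075 ]
 [ 0.4922 -0.2434  0.075 ]]
models [[0.371  0.1022 0.02  ]]
```

The crop confirms it. The middle tray is empty, and its fitted size (120x170) matches. The heater lies with its mouth to world +y and a yaw of about 0.1 rad; the door at crop (333–467,~100) is open. I'll move to a close view.

```bash
r="-1 -0.92 -0.2 0 0 1 1"; python3 -m inch '-1 -0.92 -0.2 0 0 1 1;-1 -0.92 -0.2 0 0 1 1;-1 -0.92 -0.2 0 0 1 1;-1 -0.92 -0.2 0 0 1 1;-1 -0.92 -0.2 0 0 1 1;-1 -0.92 -0.2 0 0 1 1;-1 -0.92 -0.2 0 0 1 1;-1 -0.92 -0.2 0 0 1 1;-1 -0.92 -0.2 0 0 1 1;-1 -0.92 -0.2 0 0 1 1'; python3 - <<'E'
from h import *
o=manip.get_obs();M=R.from_quat(o["ee_rot"]);T=M.as_matrix()
print(T, (T.T@(np.array([.51,-.08,.25])-o["eef_pos"]))/.25)
E
```

```text
clock: 0.93
eef_pos: [0.324, 0.211, 0.2507]
ee_rot: [0.512, 0.859, 0.0, 0.0]
force: [0.5, 1.0, -0.1]
gripper_width: 0.0856
gripper_force: 0.0
[[-0.4763  0.8793  0.0009]
 [ 0.8793  0.4763 -0.0002]
 [-0.0006  0.0007 -1.    ]] [-1.3778  0.0995  0.0037]
```

```bash
python3 -m inch '-1 0.1 0 0 0 0.52 1;-1 0.1 0 0 0 0.52 1;-1 0.1 0 0 0 0.52 1;-1 0.1 0 0 0 0.52 1;-1 0.1 0 0 0 0.52 1;-1 0.1 0 0 0 0.52 0.5;-1 0.1 0 0 0 0.52 0;-1 0.1 0 0 0 0.52 0' >/dev/null; python3 -m inch '-0.35 0.15 0 0 0 0 0;-0.35 0.15 0 0 0 0 0;-0.35 0.15 0 0 0 0 0;-0.35 0.15 0 0 0 0 0;-0.35 0.15 0 0 0 0 0;-0.35 0.15 0 0 0 0 0'; python3 - <<'E'
from h import *
o=manip.get_obs();im=manip.camera("wrist")
np.savez("w1.npz",T=wristT(o))
print(R.from_quat(o["ee_rot"]).as_matrix())
cv2.imwrite("pics/w1.png",im[:,:,::-1])
cv2.imwrite("pics/w1b.png",cv2.resize(im[:,:,::-1],(800,600),interpolation=cv2.INTER_CUBIC))
E
```

```text
clock: 2.1
eef_pos: [0.5094, -0.0754, 0.2503]
ee_rot: [0.673, 0.74, 0.0, -0.001]
force: [-0.4, 0.9, 0.8]
gripper_width: -0.0003
gripper_force: 0.0
[[-0.0949  0.9955 -0.0008]
 [ 0.9955  0.0949  0.0011]
 [ 0.0012 -0.0007 -1.    ]]
```

View pics/w1b.png

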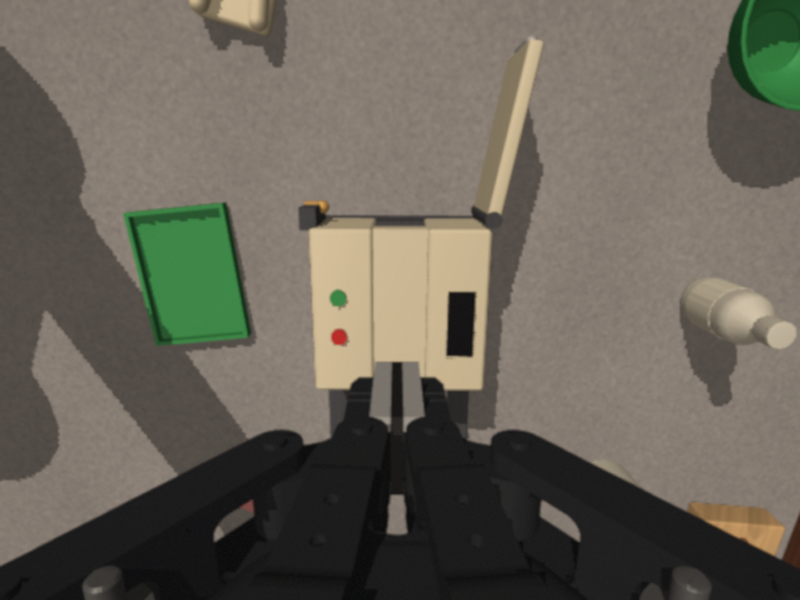

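The wrist picture shows the block's top corners at (310,229), (491,229), (484,388) and (317,388) of 800x600, the hinge at (487,218) and the door tip at (535,40). The ejector is hidden by the fingers.

```bash
python3 - <<'E'
from h import *
from scipy.optimize import least_squares
T=np.load("w1.npz")["T"]
s=lambda c:(np.array(c)+.5)/1.25-.5
loc=np.array([[.065,.06,.08],[.065,-.065,.08],[-.065,-.065,.08],[-.065,.06,.08]])
px=s([(491,229),(484,388),(317,388),(310,229)])
def pl(p,L):
    c,s=np.cos(p[2]),np.sin(p[2]);return np.c_[L[:,0]*c-L[:,1]*s+p[0],L[:,0]*s+L[:,1]*c+p[1],L[:,2]]
r=least_squares(lambda p:(proj("w",pl(p,loc),T) if 0 else proj("wrist",pl(p,loc),T)).ravel()-px.ravel(),[.51,-.11,.09]);p=r.x
print("heater",p,r.fun.round(1))
for n,L in dict(mouth=[0,.06,.047],bar=[0,-.133,.07],hinge=[.065,.066,.08]).items(): print(n,pl(p,np.array([L]))) 
print("door tip",ray("wrist",s([(528,40),(542,40)]),.08,T),"hinge",ray("wrist",s([(487,214)]),.08,T))
E
```

```text
heater [ 0.5144 -0.1121  0.0957] [ 1.9 -1.3  0.6  1.6 -0.7  1.6 -1.8 -1.1]
mouth [[ 0.5087 -0.0523  0.047 ]]
bar [[ 0.5271 -0.2445  0.07  ]]
hinge [[ 0.5728 -0.0402  0.08  ]]
door tip [[0.5775 0.0732 0.08  ]
 [0.5864 0.074  0.08  ]] hinge [[ 0.5675 -0.0373  0.08  ]]
```

```bash
python3 -m inch '-0.79 0 0.2 0 0 0 0;-0.79 0 0.2 0 0 0 0;-0.79 0 0.2 0 0 0 0;-0.79 0 0.2 0 0 0 0;-0.79 0 0.2 0 0 0 0;-0.79 0 0.5 0 0 0 0;-0.79 0 0.78 0 0 0 0;-0.79 0 0.78 0 0 0 0;-0.79 0 0.78 0 0 0 0;-0.79 0 0.78 0 0 0 0';  python3 - <<'E'
from h import *
o=manip.get_obs();im=manip.camera("wrist")
print(o["eef_pos"],o["force"])
cv2.imwrite("pics/w2.png",im[:,:,::-1])
E
```

```text
clock: 2.98
eef_pos: [0.5256, -0.2706, 0.0505]
ee_rot: [0.673, 0.74, -0.001, -0.005]
force: [-0.9, 0.7, -0.3]
gripper_width: 0.0001
gripper_force: 0.0
[ 0.5256 -0.2706  0.0505] [-0.899   0.6792 -0.3174]
```

View pics/w2.png

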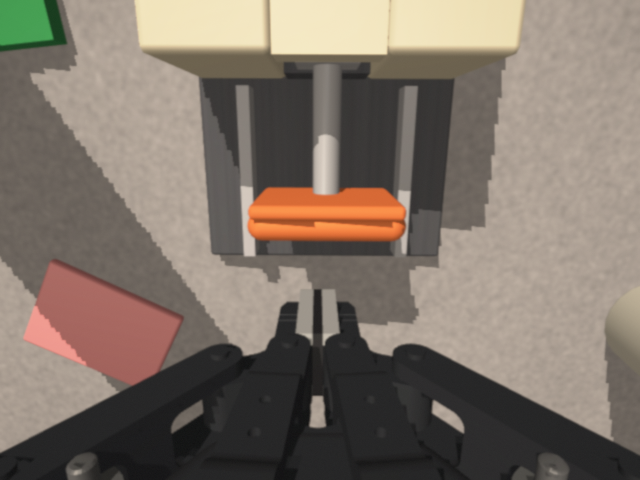

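The plate and bar are at (327,215) and the fingers sit behind at (318,290), aligned. Now I'll push slowly.

```bash
python3 -m inch '0.04 0.012 0 0 0 0 0;0.08 0.012 0 0 0 0 0;0.11 0.012 0 0 0 0 0;0.14 0.012 0 0 0 0 0;0.16 0.012 0 0 0 0 0;0.176 0.012 0 0 0 0 0;0.176 0.012 0 0 0 0 0;0.176 0.012 0 0 0 0 0'
```

```text
clock: 3.7
eef_pos: [0.5276, -0.2301, 0.0556]
ee_rot: [0.673, 0.739, 0.0, 0.0]
force: [0.2, 0.7, -0.3]
gripper_width: 0.0001
gripper_force: 0.0
```

```bash
python3 - <<'E'
from h import *
o=manip.get_obs();im=manip.camera("wrist")
print(o["eef_pos"],o["force"],o["wrist_torque"])
cv2.imwrite("pics/w3.png",im[:,:,::-1])
E
```

```text
[ 0.5276 -0.2301  0.0556] [ 0.1507  0.7136 -0.3493] [ 0.0133 -0.0092  0.0154]
```

View pics/w3.png

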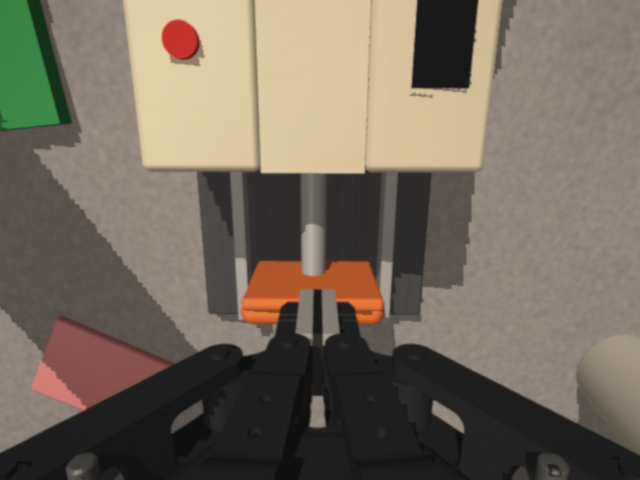

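```bash
python3 - <<'E'
from h import *
o=manip.get_obs();T=wristT(o)
for z in(.064,.07,.08):print(z,ray("wrist",[(313,322),(313,310),(313,297),(313,262)],z,T))
print(proj("wrist",o["eef_pos"],T), proj("wrist",o["eef_pos"]+[0,.011,0],T),proj("wrist",o["eef_pos"]+[0,.011,.03],T))
E
```

```text
0.064 [[ 0.5263 -0.2485  0.064 ]
 [ 0.5257 -0.2424  0.064 ]
 [ 0.5252 -0.2359  0.064 ]
 [ 0.5237 -0.219   0.064 ]]
0.07 [[ 0.5261 -0.2453  0.07  ]
 [ 0.5256 -0.2395  0.07  ]
 [ 0.525  -0.2332  0.07  ]
 [ 0.5235 -0.2169  0.07  ]]
0.08 [[ 0.5257 -0.24    0.08  ]
 [ 0.5252 -0.2345  0.08  ]
 [ 0.5247 -0.2286  0.08  ]
 [ 0.5233 -0.2134  0.08  ]]
[[319.3109 279.1469]] [[321.5236 257.2446]] [[322.2649 281.7649]]
```

```bash
python3 - <<'E'
from h import *
o=manip.get_obs();T3=wristT(o)
o2=dict(eef_pos=np.array([.5256,-.2706,.0505]),ee_rot=np.array([.673,.74,-.001,-.005]));T2=wristT(o2)
print("w2",ray("wrist",[(327,241),(327,188)],.07,T2)[:,1],"block rear",ray("wrist",[(327,54)],.08,T2))
print("w3",ray("wrist",[(313,322),(313,262)],.07,T3)[:,1],"block rear",ray("wrist",[(313,172)],.08,T3))
E
sed -n 1,1p /dev/null
```

```text
w2 [-0.246  -0.2244] block rear [[ 0.5194 -0.1779  0.08  ]]
w3 [-0.2453 -0.2169] block rear [[ 0.5201 -0.1777  0.08  ]]
```

The bar has not moved (its rear is still at y≈-0.2455 in both pictures) although the TCP is past it with no force. So I'll check the tip height from the side cameras in one montage.

```bash
python3 - <<'E'
from h import *
o=manip.get_obs();p=o["eef_pos"]
out=[]
for n,f in(("scene",4),("top",4)):
    im=manip.camera(n)[:,:,::-1]
    u,v=proj(n,[.5256,-.2,.07])[0].astype(int)
    c=cv2.resize(im[v-70:v+50,u-50:u+50],(0,0),fx=f,fy=f,interpolation=cv2.INTER_CUBIC)
    q=(proj(n,p)[0]-[u-50,v-70])*f; print(n,q, (proj(n,p+[0,0,.03])[0]-[u-50,v-70])*f)
    cv2.circle(c,tuple(int(a) for a in q),4,(255,0,255),1)
    out.append(c)
cv2.imwrite("pics/m1.png",np.hstack(out))
E
```

```text
scene [161.657  282.8658] [157.9565 251.8957]
top [240.3892 283.9064] [244.9006 275.9574]
```

View pics/m1.png

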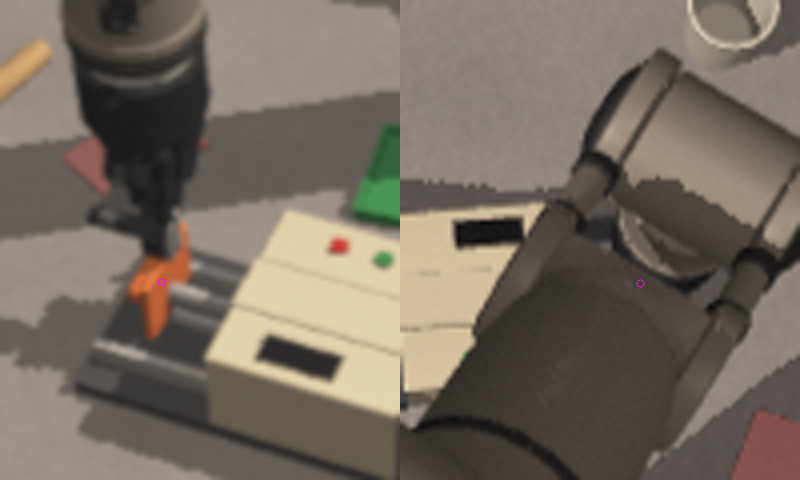

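In the scene view the visible fingertips end about 30 mm above the reported TCP (tip at (165,252), TCP mark at (162,283)). The fingers were passing over the plate. I'll back off, lower by 28 mm and retry; this stays clear of the base plate either way.

```bash
python3 -m inch '-0.16 0 0 0 0 0 0;-0.16 0 0 0 0 0 0;-0.16 0 0 0 0 0 0;-0.16 0 0.112 0 0 0 0;-0.16 0 0.112 0 0 0 0;-0.16 0 0.112 0 0 0 0' ; python3 -m inch '0.02 0 0 0 0 0 0;0.04 0 0 0 0 0 0;0.06 0 0 0 0 0 0;0.08 0 0 0 0 0 0;0.1 0 0 0 0 0 0;0.12 0 0 0 0 0 0;0.12 0 0 0 0 0 0'
```

```text
clock: 4.35
eef_pos: [0.5299, -0.2688, 0.0262]
ee_rot: [0.673, 0.739, -0.0, -0.002]
force: [0.4, -0.1, -0.5]
gripper_width: 0.0001
gripper_force: 0.0
clock: 4.93
eef_pos: [0.529, -0.2404, 0.0284]
ee_rot: [0.673, 0.74, -0.0, 0.002]
force: [1.3, -3.3, 0.3]
gripper_width: -0.0
gripper_force: 1.5
```

```bash
python3 -m inch '0.02 0 0 0 0 0 0;0.04 0 0 0 0 0 0;0.05 0 0 0 0 0 0;0.06 0 0 0 0 0 0;0.07 0 0 0 0 0 0;0.07 0 0 0 0 0 0;0.07 0 0 0 0 0 0'; python3 -m inch '0.01 0 0 0 0 0 0;0.02 0 0 0 0 0 0;0.02 0 0 0 0 0 0;0.02 0 0 0 0 0 0'
```

```text
clock: 5.52
eef_pos: [0.5276, -0.2238, 0.0284]
ee_rot: [0.673, 0.739, -0.0, 0.002]
force: [-0.2, -6.1, 0.8]
gripper_width: -0.0001
gripper_force: 2.9
clock: 5.85
eef_pos: [0.5272, -0.2196, 0.0285]
ee_rot: [0.673, 0.739, -0.001, 0.002]
force: [-0.7, -8.1, 0.6]
gripper_width: 0.0
gripper_force: 4.3
```

```bash
python3 -m inch '0.01 0 0 0 0 0 0;0.02 0 0 0 0 0 0;0.02 0 0 0 0 0 0' | sed -n '2p;4p'; python3 -m inch '0.01 0 0 0 0 0 0;0.02 0 0 0 0 0 0;0.02 0 0 0 0 0 0'| sed -n '2p;4p'
```

```text
eef_pos: [0.527, -0.2167, 0.0286]
force: [-1.1, -15.9, -2.3]
eef_pos: [0.5269, -0.2136, 0.0287]
force: [-1.2, -22.7, -5.7]
```

```bash
python3 -m inch '0 0 0 0 0 0 0;0 0 0 0 0 0 0;0 0 0 0 0 0 0;0 0 0 0 0 0 0;0 0 0 0 0 0 0;0 0 0 0 0 0 0;0 0 0 0 0 0 0;0 0 0 0 0 0 0';python3 - <<'E'
from h import *
o=manip.get_obs();im=manip.camera("wrist");T=wristT(o)
cv2.imwrite("pics/w4.png",im[:,:,::-1])
hsv=cv2.cvtColor(im,cv2.COLOR_RGB2HSV)
m=(abs(hsv[:,:,0].astype(int)-10)<7)&(hsv[:,:,1]>180)&(hsv[:,:,2]>90)
n,l,st,_=cv2.connectedComponentsWithStats(m.astype(np.uint8))
i=1+st[1:,4].argmax();print(st[i]);b=st[i];print("rear",ray("wrist",[(b[0]+b[2]/2,b[1]+b[3])],.07,T))
E
```

```text
clock: 7.02
eef_pos: [0.5268, -0.2136, 0.0286]
ee_rot: [0.673, 0.739, -0.002, 0.005]
force: [-1.0, -22.8, -5.0]
gripper_width: 0.0001
gripper_force: 11.4
[ 221  252  177   48 7588]
rear [[ 0.5221 -0.2052  0.07  ]]
```

Step 1 held: the plate travelled about 40 mm at 23 N. Now I'll release it and go up to look at the mouth.

```bash
python3 -m inch '-0.1 0 0 0 0 0 0;-0.2 0 0 0 0 0 0;-0.28 0 0 0 0 0 0;-0.28 0 0 0 0 0 0;-0.28 0 -0.4 0 0 0 0;-0.28 0 -0.65 0 0 0 0;-0.28 0 -0.65 0 0 0 0.5;-0.28 0 -0.65 0 0 0 0.8;-0.28 0 -0.65 0 0 0 0.8';python3 -m inch '1 0 0 0 0 0 0.8;1 0 0 0 0 0 0.8;1 0 0 0 0 0 0.8;1 0 0 0 0 0 0.8;1 0 0 0 0 0 0.8;1 0 0 0 0 0 0.8;1 0 0 0 0 0 0.8;1 0 0 0 0 0 0.8'; python3 - <<'E'
from h import *
o=manip.get_obs();im=manip.camera("wrist")
np.savez("w5.npz",T=wristT(o))
print(o["eef_pos"],o["force"],R.from_quat(o["ee_rot"]).as_matrix())
cv2.imwrite("pics/w5.png",im[:,:,::-1])
cv2.imwrite("pics/w5b.png",cv2.resize(im[:,:,::-1],(800,600),interpolation=cv2.INTER_CUBIC))
E
```

```text
clock: 7.82
eef_pos: [0.5351, -0.2782, 0.1989]
ee_rot: [0.673, 0.74, 0.001, 0.007]
force: [0.8, 0.0, 0.8]
gripper_width: 0.0359
gripper_force: 0.0
clock: 8.48
eef_pos: [0.5078, -0.0255, 0.19]
ee_rot: [0.672, 0.741, 0.0, -0.0]
force: [0.5, 0.0, -0.4]
gripper_width: 0.0684
gripper_force: 0.0
[ 0.5078 -0.0255  0.19  ] [ 0.5076  0.0217 -0.3743] [[-0.098   0.9952 -0.0001]
 [ 0.9952  0.098   0.0005]
 [ 0.0005 -0.0001 -1.    ]]
```

View pics/w5b.png

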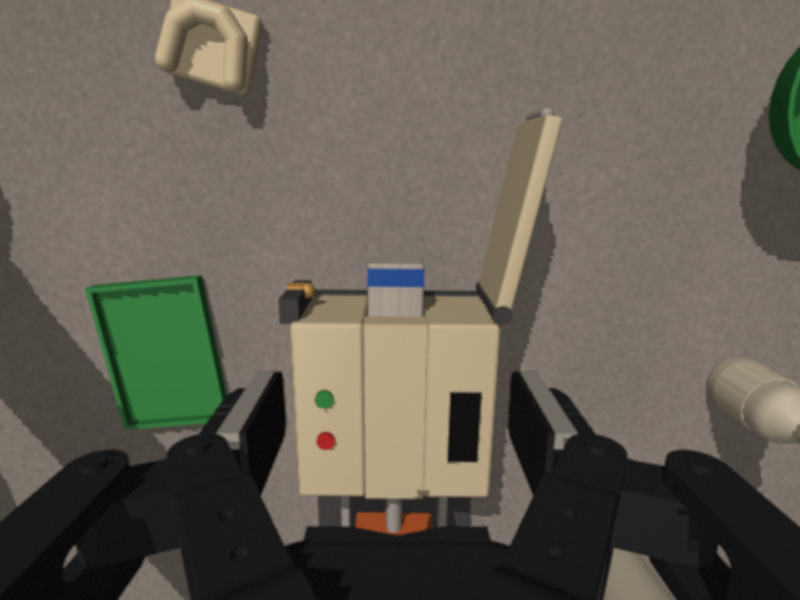

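The picture shows the cassette standing out, with its end edge at (369–423,265), its sides running to the mouth at (370,316)/(424,316) and the blue band at row 277. The plate is back. The open fingers also show the tips about 38 mm behind the reported TCP (about 28 mm when shut), matching the scene view.

```bash
python3 - <<'E'
from h import *
T=np.load("w5.npz")["T"]
s=lambda c:(np.array(c)+.5)/1.25-.5
c=ray("wrist",s([(369,265),(423,265),(370,312),(424,312)]),.06,T);print(c)
print("block front",ray("wrist",s([(293,324),(497,324)]),.08,T))
print("door tip",ray("wrist",s([(549,113),(558,118),(519,125)]),.08,T),"hinge",ray("wrist",s([(503,314),(480,292)]),.08,T))
ax=np.array([-.0957,.9954]);end=(c[0]+c[1])[:2]/2
o=manip.get_obs();M=R.from_quat(o["ee_rot"]).as_matrix()
g=end-ax*.015
print("end",end,"grasp",g,"shift/.25",M.T@(np.r_[g+ax*.003,.005]-o["eef_pos"])/.25)
E
```

```text
[[ 0.4888 -0.0226  0.06  ]
 [ 0.5228 -0.0192  0.06  ]
 [ 0.492  -0.0535  0.06  ]
 [ 0.5269 -0.0501  0.06  ]]
block front [[ 0.4464 -0.0594  0.08  ]
 [ 0.5704 -0.0472  0.08  ]]
door tip [[0.5798 0.0751 0.08  ]
 [0.5851 0.073  0.08  ]
 [0.5647 0.0674 0.08  ]] hinge [[ 0.573  -0.0405  0.08  ]
 [ 0.5571 -0.0282  0.08  ]]
end [ 0.5058 -0.0209] grasp [ 0.5072 -0.0358] shift/.25 [-0.0223 -0.0072  0.7398]
```

```bash
python3 -m inch '-0.01 -0.007 0 0 0 0 0.65;-0.014 -0.007 0.15 0 0 0 0.65;-0.014 -0.007 0.3 0 0 0 0.65;-0.014 -0.007 0.42 0 0 0 0.65;-0.014 -0.007 0.5 0 0 0 0.65;-0.014 -0.007 0.56 0 0 0 0.65;-0.014 -0.007 0.6 0 0 0 0.65;-0.014 -0.007 0.6 0 0 0 0.65' 40; python3 -m inch '0 0 0.04 0 0 0 0.65;0 0 0.08 0 0 0 0.65;0 0 0.11 0 0 0 0.65;0 0 0.14 0 0 0 0.65;0 0 0.14 0 0 0 0.65'
```

```text
clock: 9.2
eef_pos: [0.5059, -0.0332, 0.0379]
ee_rot: [0.674, 0.739, -0.001, -0.002]
force: [-0.3, 0.5, 0.3]
gripper_width: 0.0557
gripper_force: 0.0
clock: 9.62
eef_pos: [0.5064, -0.032, 0.0036]
ee_rot: [0.673, 0.739, -0.0, -0.001]
force: [-0.8, 0.1, 0.6]
gripper_width: 0.0556
gripper_force: 0.0
```

```bash
python3 -m inch '0 0 0 0 0 0 0.45;0 0 0 0 0 0 0.3;0 0 0 0 0 0 0.3;0 0 0 0 0 0 0.3;0 0 0 0 0 0 0.3;0 0 0 0 0 0 0.3' 50; python3 - <<'E'
from h import *
o=manip.get_obs();im=manip.camera("wrist");T=wristT(o)
cv2.imwrite("pics/w6.png",im[:,:,::-1])
E
```

```text
clock: 10.12
eef_pos: [0.5075, -0.0321, 0.0052]
ee_rot: [0.673, 0.739, 0.0, 0.0]
force: [0.1, 0.2, 1.9]
gripper_width: 0.0351
gripper_force: 50.3
```

View pics/w6.png

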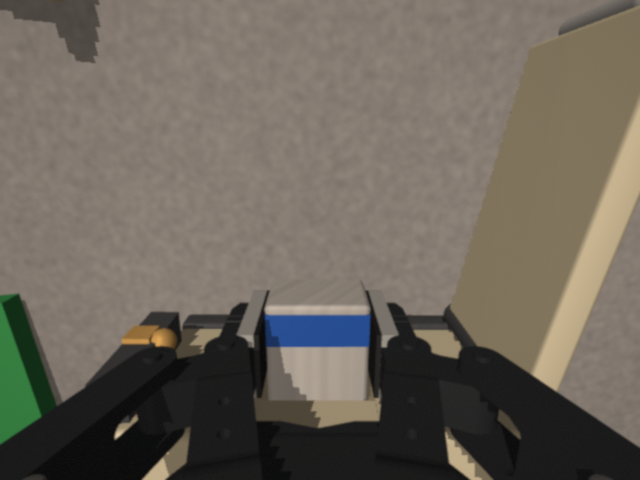

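The cassette is gripped between the pads (blue band at (318,330)), square with the fingers. Now I'll draw it out.

```bash
python3 -m inch '0.03 0 0 0 0 0 0.3;0.08 0 0 0 0 0 0.3;0.14 0 0 0 0 0 0.3;0.2 0 0 0 0 0 0.3;0.26 0 0 0 0 0 0.3;0.32 0 0 0 0 0 0.3;0.38 0 0 0 0 0 0.3;0.44 0 0 0 0 0 0.3;0.48 0 0 0 0 0 0.3;0.48 0 0 0 0 0 0.3' 80;  python3 - <<'E'
from h import *
o=manip.get_obs();im=manip.camera("wrist");T=wristT(o)
cv2.imwrite("pics/w7.png",im[:,:,::-1])
hsv=cv2.cvtColor(im,cv2.COLOR_RGB2HSV)
m=(abs(hsv[:,:,0].astype(int)-110)<12)&(hsv[:,:,1]>150)
n,l,st,_=cv2.connectedComponentsWithStats(m.astype(np.uint8))
print(st[1+st[1:,4].argmax()])
M=R.from_quat(o["ee_rot"]).as_matrix();print(M)
E
```

```text
clock: 11.0
eef_pos: [0.4953, 0.0893, 0.0046]
ee_rot: [0.673, 0.74, -0.0, -0.0]
force: [0.0, 0.4, -1.6]
gripper_width: 0.0348
gripper_force: 79.8
[ 265  315  105   31 3128]
[[-0.0951  0.9955 -0.0008]
 [ 0.9955  0.0951  0.0005]
 [ 0.0006 -0.0008 -1.    ]]
```

```bash
python3 -m inch '0 0 -0.12 0 0 0 0.3;0.05 0 -0.24 0 0 0 0.3;0.15 -0.03 -0.24 0 0 0 0.3;0.3 -0.06 -0.24 0 0 0 0.3;0.45 -0.09 -0.24 0 0 0 0.3;0.6 -0.12 -0.24 0 0 0 0.3;0.75 -0.159 -0.24 0 0 0 0.3;0.85 -0.159 -0.24 0 0 0 0.3;0.894 -0.159 -0.24 0 0 0 0.3;0.894 -0.159 -0.24 0 0 0 0.3';  python3 -m inch '0 0 0 0 0 0 0.3;0 0 0 0 0 0 0.3'; python3 - <<'E'
from h import *
o=manip.get_obs();im=manip.camera("wrist");T=wristT(o);c=manip.camera("top");cv2.imwrite("pics/t8.png",c[:,:,::-1])
cv2.imwrite("pics/w8.png",im[:,:,::-1])
hsv=cv2.cvtColor(im,cv2.COLOR_RGB2HSV)
m=(abs(hsv[:,:,0].astype(int)-110)<12)&(hsv[:,:,1]>150)
n,l,st,_=cv2.connectedComponentsWithStats(m.astype(np.uint8));print(st[1+st[1:,4].argmax()])
# tray top rim corners in wrist
L=np.array([[.06,.085],[-.06,.085]]);P=np.c_[L+[.4387,.2642],[.016]*2];print("rim pred px",proj("wrist",P,T))
g=((abs(hsv[:,:,0].astype(int)-70)<15)&(hsv[:,:,1]>100))
n,l,st,_=cv2.connectedComponentsWithStats(g.astype(np.uint8));print(st[1+st[1:,4].argmax()])
E
```

```text
clock: 11.88
eef_pos: [0.4357, 0.3077, 0.0648]
ee_rot: [0.672, 0.74, 0.0, 0.0]
force: [-0.3, -0.7, -1.3]
gripper_width: 0.0346
gripper_force: 80.8
clock: 12.05
eef_pos: [0.436, 0.3047, 0.0647]
ee_rot: [0.674, 0.739, -0.0, 0.0]
force: [-0.4, 0.4, -1.3]
gripper_width: 0.0342
gripper_force: 80.8
[ 265  315  105   31 3120]
rim pred px [[436.6729 183.2188]
 [224.1616 163.5619]]
[  219   161   216   175 24668]
```

The rim prediction agrees with the image to within about 3 px. Lowering now.

```bash
python3 -m inch '0 0 0.08 0 0 0 0.3;0 0 0.16 0 0 0 0.3;0 0 0.22 0 0 0 0.3;0 0 0.27 0 0 0 0.3;0 0 0.3 0 0 0 0.3;0 0 0.32 0 0 0 0.3;0 0 0.33 0 0 0 0.3;0 0 0.335 0 0 0 0.3;0 0 0.335 0 0 0 0.3';python3 -m inch '0 0 0.005 0 0 0 0.3;0 0 0.01 0 0 0 0.3;0 0 0.01 0 0 0 0.3'
```

```text
clock: 12.9
eef_pos: [0.436, 0.3061, -0.0185]
ee_rot: [0.674, 0.739, 0.0, 0.0]
force: [0.6, 0.4, -2.5]
gripper_width: 0.0344
gripper_force: 80.9
clock: 13.15
eef_pos: [0.4357, 0.3063, -0.0212]
ee_rot: [0.673, 0.739, 0.0, 0.0]
force: [-0.1, 0.1, -2.3]
gripper_width: 0.0347
gripper_force: 80.9
```

```bash
python3 -m inch '0 0 0.005 0 0 0 0.3;0 0 0.01 0 0 0 0.3;0 0 0.01 0 0 0 0.3';python3 -m inch '0 0 0.005 0 0 0 0.3;0 0 0.01 0 0 0 0.3;0 0 0.01 0 0 0 0.3'
```

```text
clock: 13.4
eef_pos: [0.4358, 0.3063, -0.0236]
ee_rot: [0.673, 0.739, 0.0, 0.0]
force: [-0.7, 0.0, 0.3]
gripper_width: 0.0344
gripper_force: 81.2
clock: 13.65
eef_pos: [0.4359, 0.3063, -0.0237]
ee_rot: [0.673, 0.739, 0.001, 0.0]
force: [-7.5, -3.9, 24.9]
gripper_width: 0.0341
gripper_force: 84.2
```

Floor contact. I'll ease off, open, and go up.

```bash
python3 -m inch '0 0 -0.008 0 0 0 0.3;0 0 -0.008 0 0 0 0.3;0 0 -0.008 0 0 0 0.45;0 0 -0.008 0 0 0 0.55;0 0 -0.008 0 0 0 0.65;0 0 -0.008 0 0 0 0.65;0 0 -0.008 0 0 0 0.65' 30; python3 -m inch '0 0 -0.1 0 0 0 0.65;0 0 -0.2 0 0 0 0.65;0 0 -0.35 0 0 0 0.65;0 0 -0.5 0 0 0 0.65;0 0 -0.7 0 0 0 0.4;0 0 -0.8 0 0 0 0;0 0 -0.8 0 0 0 0;0 0 -0.8 0 0 0 0';  python3 - <<'E'
from h import *
o=manip.get_obs();im=manip.camera("wrist");T=wristT(o)
cv2.imwrite("pics/w9.png",im[:,:,::-1])
hsv=cv2.cvtColor(im,cv2.COLOR_RGB2HSV)
m=(abs(hsv[:,:,0].astype(int)-110)<12)&(hsv[:,:,1]>150)
n,l,st,ce=cv2.connectedComponentsWithStats(m.astype(np.uint8));i=1+st[1:,4].argmax();print(st[i])
r=cv2.minAreaRect(np.argwhere(l==i)[:,::-1].astype(np.float32));print(r)
b=cv2.boxPoints(r);B=ray("wrist",b,.031,T);print(B,np.linalg.norm(np.diff(B,axis=0),axis=1))
E
```

```text
clock: 14.23
eef_pos: [0.4356, 0.3061, -0.0246]
ee_rot: [0.673, 0.739, -0.0, -0.0]
force: [0.5, -0.6, 0.6]
gripper_width: 0.0552
gripper_force: 0.0
clock: 14.9
eef_pos: [0.4366, 0.3067, 0.1777]
ee_rot: [0.673, 0.739, 0.002, 0.001]
force: [-1.2, -1.1, -0.4]
gripper_width: 0.0071
gripper_force: 0.0
[294 204  44  13 498]
((315.5, 210.0), (12.0, 43.0), 90.0)
[[0.4162 0.3129 0.031 ]
 [0.4517 0.3162 0.031 ]
 [0.4528 0.3061 0.031 ]
 [0.417  0.3028 0.031 ]] [0.0356 0.0102 0.0359]
```

The cassette lies in the tray: the band measures 35.7 mm wide at z=31 mm, as it should. Next I'll plan the door sweep with the fingers shut, along an arc about the hinge.

```bash
cat > door.py <<'E'
from h import *
H=np.array([.5719,-.0401])
def tcp(th,r,off=.019):
    a=np.radians(185.5-th);n=np.radians(95.5-th)
    return H+r*np.array([np.cos(a),np.sin(a)])+off*np.array([np.cos(n),np.sin(n)])
def rel(P,z):
    o=manip.get_obs();M=R.from_quat(o["ee_rot"]).as_matrix()
    return M.T@(np.r_[P,z]-o["eef_pos"])/.25
E
python3 - <<'E'
from door import *
print("bowl,bottle",ray("top",[(278,147)],.055),ray("top",[(347,155)],.03))
im=cv2.imread("pics/top0.png")
o=manip.get_obs();print(o["eef_pos"],o["joints"])
print("start",tcp(98,.09,.045),rel(tcp(98,.09,.045),.12))
E
```

```text
bowl,bottle [[0.7782 0.1074 0.055 ]] [[ 0.7634 -0.1007  0.03  ]]
[0.4356 0.3061 0.1757] [0.4685 0.376  1.5441 0.0001 1.2208 0.3753]
start [0.6208 0.0479] [-1.0975  0.6413  0.2231]
```

```bash
python3 -m inch '-1 0.64 0 0 0 0 0;-1 0.64 0 0 0 0 0;-1 0.64 0 0 0 0 0;-1 0.64 0 0 0 0 0;-1 0.64 0 0 0 0 0;-1 0.64 0 0 0 0 0;-1 0.64 0 0 0 0 0;-1 0.64 0 0 0 0 0;-1 0.64 0 0 0 0 0'; python3 -m inch '-0.1 0 0 0 0 0 0;-0.1 0 0.15 0 0 0 0;-0.1 0 0.3 0 0 0 0;-0.1 0 0.42 0 0 0 0;-0.1 0 0.52 0 0 0 0;-0.1 0 0.6 0 0 0 0;-0.1 0 0.635 0 0 0 0;-0.1 0 0.635 0 0 0 0;-0.1 0 0.635 0 0 0 0'; python3 - <<'E'
from door import *
for t in (95,88,80,72,64,56,50): print(t,rel(tcp(t,.09),.017))
E
```

```text
clock: 15.7
eef_pos: [0.6183, 0.0695, 0.1726]
ee_rot: [0.675, 0.738, -0.002, -0.002]
force: [-0.6, 0.4, -0.6]
gripper_width: 0.0001
gripper_force: 0.0
clock: 16.45
eef_pos: [0.6201, 0.0482, 0.0169]
ee_rot: [0.673, 0.74, -0.0, -0.0]
force: [-0.3, -0.4, 0.0]
gripper_width: -0.0001
gripper_force: 0.0
95 [ 0.0186 -0.1187 -0.0001]
88 [ 0.029  -0.1624 -0.0001]
80 [ 0.0342 -0.2135 -0.0001]
72 [ 0.0322 -0.2648 -0.    ]
64 [ 0.0232 -0.3153  0.    ]
56 [ 0.0072 -0.3641  0.    ]
50 [-0.0092 -0.3989  0.0001]
```

```bash
python3 -m inch '0.01 -0.06 0 0 0 0 0;0.02 -0.1 0 0 0 0 0;0.02 -0.13 0 0 0 0 0;0.03 -0.16 0 0 0 0 0;0.034 -0.21 0 0 0 0 0;0.032 -0.26 0 0 0 0 0;0.023 -0.31 0 0 0 0 0;0.007 -0.36 0 0 0 0 0;-0.01 -0.4 0 0 0 0 0;-0.01 -0.4 0 0 0 0 0'; python3 - <<'E'
from door import *
for t in (50,42,35,28,21,14,10,6): print(t,rel(tcp(t,.095),.017))
im=manip.camera("wrist");cv2.imwrite("pics/w10.png",im[:,:,::-1]);o=manip.get_obs();T=wristT(o)
# predicted door top-outer edge tip per angle, for comparison
E
```

```text
clock: 17.28
eef_pos: [0.52, 0.035, 0.0177]
ee_rot: [0.674, 0.739, -0.0, -0.0]
force: [0.5, 0.9, -0.7]
gripper_width: -0.0002
gripper_force: 0.0
50 [ 0.0209 -0.0081  0.0028]
42 [-0.0085 -0.0535  0.0028]
35 [-0.0391 -0.0896  0.0028]
28 [-0.074  -0.1216  0.0028]
21 [-0.1124 -0.1492  0.0028]
14 [-0.154  -0.1718  0.0028]
10 [-0.1788 -0.1825  0.0028]
6 [-0.2044 -0.1913  0.0028]
```

```bash
python3 -m inch '0.005 -0.03 0 0 0 0 0;-0.01 -0.055 0 0 0 0 0;-0.04 -0.09 0 0 0 0 0;-0.075 -0.12 0 0 0 0 0;-0.11 -0.15 0 0 0 0 0;-0.13 -0.16 0 0 0 0 0;-0.154 -0.172 0 0 0 0 0;-0.167 -0.178 0 0 0 0 0;-0.18 -0.182 0 0 0 0 0;-0.18 -0.182 0 0 0 0 0'; python3 - <<'E'
from door import *
for t in (10,6,3,0,-3): print(t,rel(tcp(t,.1),.017))
E
```

```text
clock: 18.17
eef_pos: [0.4802, -0.0143, 0.0169]
ee_rot: [0.674, 0.739, 0.0, 0.0]
force: [-0.1, -0.3, 0.1]
gripper_width: -0.0
gripper_force: 0.0
10 [ 0.0062 -0.0256 -0.0004]
6 [-0.0207 -0.0346 -0.0004]
3 [-0.0413 -0.0401 -0.0004]
0 [-0.0622 -0.0446 -0.0004]
-3 [-0.0832 -0.0479 -0.0004]
```

```bash
python3 -m inch '-0.01 -0.03 0 0 0 0 0;-0.02 -0.035 0 0 0 0 0;-0.03 -0.04 0 0 0 0 0;-0.04 -0.04 0 0 0 0 0;-0.05 -0.045 0 0 0 0 0;-0.05 -0.045 0 0 0 0 0'; python3 -m inch '-0.008 0 0 0 0 0 0;-0.015 0 0 0 0 0 0;-0.015 0 0 0 0 0 0'; python3 -m inch '-0.008 0 0 0 0 0 0;-0.015 0 0 0 0 0 0;-0.015 0 0 0 0 0 0'
```

```text
clock: 18.67
eef_pos: [0.4702, -0.0271, 0.0169]
ee_rot: [0.673, 0.739, 0.0, 0.0]
force: [1.0, 0.2, 0.3]
gripper_width: -0.0001
gripper_force: 0.0
clock: 18.92
eef_pos: [0.4705, -0.0312, 0.0169]
ee_rot: [0.673, 0.739, -0.0, 0.0]
force: [0.4, 0.6, 1.0]
gripper_width: 0.0
gripper_force: 0.0
clock: 19.17
eef_pos: [0.4706, -0.0333, 0.0169]
ee_rot: [0.674, 0.739, 0.001, -0.001]
force: [0.5, 10.4, 2.2]
gripper_width: -0.0002
gripper_force: 4.8
```

```bash
python3 -m inch '-0.008 0 0 0 0 0 0;-0.015 0 0 0 0 0 0;-0.015 0 0 0 0 0 0'; python3 -m inch '-0.008 0 0 0 0 0 0;-0.008 0 0 0 0 0 0;-0.008 0 0 0 0 0 0'
```

```text
clock: 19.42
eef_pos: [0.4705, -0.0335, 0.0169]
ee_rot: [0.674, 0.739, 0.002, -0.003]
force: [3.1, 29.4, 5.0]
gripper_width: -0.0004
gripper_force: 14.8
clock: 19.67
eef_pos: [0.4705, -0.0337, 0.0169]
ee_rot: [0.674, 0.739, 0.003, -0.004]
force: [3.5, 39.9, 4.9]
gripper_width: 0.0001
gripper_force: 19.6
```

Stiff stop at 40 N with no further motion. I'll back off and verify numerically.

```bash
python3 -m inch '0.03 0 0 0 0 0 0;0.08 0 0 0 0 0 0;0.2 0 0 0 0 0 0;0.3 0 -0.1 0 0 0 0;0.3 0.1 -0.3 0 0 0 0;0.3 0.1 -0.5 0 0 0 0;0.3 0.1 -0.7 0 0 0 0;0.3 0.1 -0.85 0 0 0 0;0.3 0.1 -0.85 0 0 0 0;0.3 0.1 -0.85 0 0 0 0'; python3 - <<'E'
from door import *
o=manip.get_obs();im=manip.camera("wrist");T=wristT(o);cv2.imwrite("pics/w11.png",im[:,:,::-1])
print("closed outer top edge px",proj("wrist",np.c_[[tcp(0,r,.005) for r in(.03,.06,.09,.12)],[.08]*4],T))
print("3deg",proj("wrist",np.c_[[tcp(3,r,.005) for r in(.03,.06,.09,.12)],[.08]*4],T))
g=im.astype(int)
for r in(.03,.06,.09,.115):
    u,v=proj("wrist",np.r_[tcp(0,r,.005),.08],T)[0].astype(int);print(u,v,[tuple(g[y,u]) for y in range(v-12,v+13,2)])
c=cv2.cvtColor(manip.camera("scene"),cv2.COLOR_RGB2HSV);m=((abs(c[:,:,0].astype(int)-8)<6)&(c[:,:,1]>190)&(c[:,:,2]>120))
c0=cv2.cvtColor(cv2.cvtColor(cv2.imread("pics/scene0.png"),cv2.COLOR_BGR2RGB),cv2.COLOR_RGB2HSV);m0=((abs(c0[:,:,0].astype(int)-8)<6)&(c0[:,:,1]>190)&(c0[:,:,2]>120))
for q in(m0,m):print(np.argwhere(q[200:260,230:280]).mean(0)[::-1]+[230,200],q[200:260,230:280].sum())
E
```

```text
clock: 20.5
eef_pos: [0.4924, 0.0363, 0.2356]
ee_rot: [0.673, 0.739, 0.004, 0.005]
force: [0.1, 0.2, 0.8]
gripper_width: 0.0002
gripper_force: 0.0
closed outer top edge px [[362.6668 294.9088]
 [329.7794 295.1538]
 [296.8417 295.3991]
 [263.8538 295.6449]]
3deg [[363.0489 293.3264]
 [330.177  291.9785]
 [297.1736 290.6252]
 [264.0378 289.2665]]
362 294 [(np.int64(155), np.int64(140), np.int64(112)), (np.int64(155), np.int64(139), np.int64(110)), (np.int64(154), np.int64(139), np.int64(110)), (np.int64(156), np.int64(139), np.int64(111)), (np.int64(155), np.int64(140), np.int64(112)), (np.int64(155), np.int64(139), np.int64(112)), (np.int64(161), np.int64(145), np.int64(116)), (np.int64(205), np.int64(184), np.int64(147)), (np.int64(206), np.int64(185), np.int64(148)), (np.int64(200), np.int64(179), np.int64(143)), (np.int64(196), np.int64(175), np.int64(141)), (np.int64(161), np.int64(145), np.int64(116)), (np.int64(176), np.int64(159), np.int64(127))]
329 295 [(np.int64(97), np.int64(59), np.int64(32)), (np.int64(98), np.int64(59), np.int64(33)), (np.int64(106), np.int64(66), np.int
[... 1103 characters left out ...]
nt64(112), np.int64(101), np.int64(92)), (np.int64(121), np.int64(114), np.int64(107)), (np.int64(120), np.int64(113), np.int64(108)), (np.int64(128), np.int64(121), np.int64(115)), (np.int64(158), np.int64(149), np.int64(140)), (np.int64(163), np.int64(153), np.int64(143)), (np.int64(147), np.int64(136), np.int64(122)), (np.int64(153), np.int64(138), np.int64(113)), (np.int64(171), np.int64(154), np.int64(123)), (np.int64(169), np.int64(152), np.int64(122)), (np.int64(162), np.int64(145), np.int64(116)), (np.int64(156), np.int64(140), np.int64(112)), (np.int64(200), np.int64(181), np.int64(145))]
[nan nan] 0
[nan nan] 0<stdin>:10: RuntimeWarning: Mean of empty slice.
  ret = um.true_divide(
```

```bash
python3 - <<'E'
from door import *
a=cv2.imread("pics/scene0.png")[:,:,::-1].astype(int);b=manip.camera("scene").astype(int)
for q in(a,b):
    q=q[205:260,235:285];m=(q[:,:,0]>q[:,:,2]+70)&(q[:,:,0]>q[:,:,1]+50);print(m.sum(),np.argwhere(m).mean(0)[::-1]+[235,205])
print(manip.get_obs()["force"])
E
```

```text
328 [254.9482 223.6159]
333 [254.8949 223.5766]
[-0.2099 -0.0699 -0.275 ]
```

The ejector is exactly where it started, the door is flush, and the robot is clear of everything. Handing in.

```bash
python3 -c "
from cell import manip
print(manip.job_done())"
```

```text
the job is handed in; nothing more can be done
None
```

I pressed the ejector to its stop (23 N, about 40 mm of travel) and it sprang back, laid the cassette flat in the middle-sized green tray, pushed the door to its hard stop (about 40 N; it looks flush, but I couldn't confirm the click), and handed the job in at about 21 s; no verdict was returned.

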